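# Register a specimen carrier in the corner of a microscope stage

### The arm

A 7-joint arm with a two-finger parallel gripper is mounted at the origin on the work surface. World frame = base frame: x ahead of the robot, y to its left, z up, the work surface at z = 0. Lengths are in m, angles in degrees, forces in N, time in s.
With the tool pointing down it reaches from about 0.425 to 0.875 m from the base axis. Payload 4.7 kg.
Tool frame: the origin (TCP) lies on the centre line of the jaws, within the pads' length; the fingertips stand 22 mm ahead of it and the grasp point (between the pads) lies 3 mm ahead of it; y points along the fingers, z is the direction in which the jaws open and shut, and the axes are right-handed (so a half turn about y gives the same grasp; the last joint's range is limited). The gripper opens to 85 mm and grips with 20 to 120 N. Pads are 22 mm wide; open, the fingers measure 114 mm over their backs; the gripper's body (76 mm by 85 mm) begins 54 mm behind the grasp point. The pads swing forward as they close: fully open they stand 13 mm farther back than shut.
Start: joints at [-74.937, 18.392, -4.016, 83.108, 1.295, 78.541, -3.26], TCP at [0.16, 0.63, 0.253] pointing down, gripper open.
Joint ranges: [-163.93, 163.93], [-17.29, 119.83], [-79.2, 71.16], [3.27, 140.29], [-89.18, 269.18], [5.43, 117.66], [-154.24, 154.24]. Speed limits (degrees/s): [147.25, 147.25, 180, 180, 180, 180, 180].

### API

Orientations are given as a 3x3 rotation matrix whose columns are the frame's x, y, z axes.
In Python, from bench import bot gives the robot as it stands.
- The arm moves only by the tool send_rows, never from a script. Its argument "deltas" is a list of rows, each a list of 2 entries, a list of its own where there are three numbers: the shift along the tool's x, y, z each as a share of 500 mm, from -1 to 1, then the turn about the tool's y as a share of 0.5 rad, from -1 to 1. In form: [[[x, y, z], yaw], ...]. A call has 1 to 12 rows; each row is the pose to reach, as a shift and turn from the pose measured when the call began, along the tool's axes at that moment; what a row does not reach only later rows make up. A row lasts 1/10 s, in which the tool goes at most 50 mm and 8.59 degrees, less where a joint would pass 70% of its speed; a pose out of reach is approached as far as the arm can. A call with a number of a shift or a turn outside -1 to 1 is refused whole. A call with a gripper value outside its range is refused whole. "jaw" is the opening, from -1 (shut) to 1 (fully open), so that 0 is half open, set as the call begins (left out, the last holds). The fingers move at their own pace and stop on an object; "grip_force" is the grip in N (left out, the last holds). Time passes only in rows, so rows that repeat a pose let the fingers close. It gives the time, the measured TCP pose, the force and the opening at its end, in the units of the state.
- bot.observe(): the state, without advancing time (a new reading comes with each control period).
- bot.get_image(name): name is "scene" or "top" or "wrist"; returns (picture, depth): 420x560x3 uint8, red, green, blue; 420x560 float32, m along the optical axis (not along the pixel's ray), 0 where there is no reading.
- bot.camera_info(name): a dict with "K" (3x3 intrinsics, pixels), "distortion" ([k1, k2, p1, p2, k3] as OpenCV has them; the pictures are not rectified), "rvec" (rotation vector, rad) and "tvec" (3), from world to camera coordinates, as OpenCV has them. Camera axes: x right, y down, z forward; pixel columns grow to the right and rows downward; lengths in m; the calibration is good to about 2 mm. A picture is of the moment at which its call begins: read the wrist's pose just before it. camera_info takes no time and is no camera call; for the wrist camera it gives the pose at the moment of the call.
- bot.hand_in(): hands the job in, once; it reports no verdict.
The state is a dict: "time": time; "qpos": joint angles; "qd": joint speeds; "effort": joint torques, N m; "eef_pos": TCP position; "ee_rot": TCP orientation; "force": force on the tool from outside, world axes, zero at the start; "wrist_torque": the same for the moment, N m; "opening": opening from 0.0 (shut) to 1.0 (fully open).
Only numpy, scipy, OpenCV 4.12 (cv2) and the standard library are available. Lean on these libraries where they do the work, as an engineer would, in place of code of your own. Each camera call takes 0.05 s, during which the arm holds its last target.

### The job

Pick up the oblong specimen carrier (the rib is there to grip), lift it onto the stage and bring it into the corner with its long side along the long fence, pressed lightly against both fences at once (a few newtons on each, never more than 25). Finish while still holding it there in the gripper with that steady push, flat on the stage; leave the square carrier and everything else where it is.

Things in the scene. Friction and masses are not known exactly. Their poses are not given: they have to be found in the camera images.
- carrier: The oblong specimen carrier: a bare aluminium plate 100 (its x) x 70 (its y) x 12 mm thick, with an upright grip rib in the middle of its top, 50 long (along x) x 12 thick (along y) and reaching 46 mm above the underside, and a 20 mm round glass window either side of the rib. One solid piece, 0.2 to 0.35 kg. Starts flat on the bench. Origin: centre of its underside, z up. Either end may point either way.
- square_carrier: The other carrier, to be left alone: bare aluminium, square, 74 x 74 x 12 mm, with the same rib (50 x 12 mm, along its x, top 46 mm above the underside) and two windows at opposite corners. Origin: centre of its underside.
- stage: The stage: a fixed dark metal plate 240 (x) x 220 (y) mm, flat top 30 mm above the bench. Origin: centre of its underside. Its x axis runs along the long fence towards the corner, its y axis along the short fence towards the corner. A small loose brass nut stands on it at about x -85, y -75 mm.
- long_fence: Rigid steel bar fixed on the stage along the stage's x: 190 x 12 mm, 12 mm high. Its inner face is the plane y = +90 mm of the stage, from x = -78 to +112 mm. Origin: centre of its underside, on the stage top.
- short_fence: Rigid steel bar fixed on the stage along the stage's y: 12 x 100 mm, 12 mm high. Its inner face is the plane x = +100 mm of the stage, from y = -10 to +90 mm. Origin: centre of its underside, on the stage top.
- corner (a point): The point on the stage top (30 mm above the bench) where the inner faces of both fences meet; it has the stage's axes. The oblong carrier in the corner has its centre 50 mm back along x and 35 mm back along y from here. Fences and carrier do not give. Friction on the stage and along the fences takes up part of a sideways push, more if the carrier is pressed down hard.
- thumb_nut: Bystander: brass nut, 24 mm across, 18 mm high, loose on the stage. Origin: centre of its underside.
- objective: Bystander: steel lens, 34 mm across, 56 mm tall, standing on the bench. Origin: centre of its underside.
- dish: Bystander: clear shallow dish, 90 mm across, 16 mm high. Origin: centre of its underside.
- oil_bottle: Bystander: small amber bottle, 34 mm across, 70 mm tall. Origin: centre of its underside.
- lens_ring: Bystander: dark ring, 44 mm across, 10 mm high. Origin: centre of its underside.
- screwdriver: Bystander: screwdriver 160 mm long lying on the bench.
Things that resemble listed ones, but are neither listed nor needed, are in the scene too. What is shaped like the carrier but red or turquoise is not meant.

How it is judged:
By the outcome, as a careful person would: the job done as asked, in the order asked, and still so for the second after the job is handed in, while the arm keeps its last pose, push and grip.
It also fails if it takes over 54 s, if anything falls off the work surface, if the arm or the gripper's body presses on something with over 40 N, if the wrist force passes 120 N, or if a joint passes its speed limit or range.

## Working session

There is one attempt and no reset: what is moved stays moved. The work goes in short steps, Python scripts to look and compute and a tool call to move; the robot and the scene stay as the last step left them, time stands still between calls to the robot, and variables do not carry over. Pictures are saved under pics/ and viewed, and the job is handed in when it is done.

Besides the shell and the picture viewer there is one more tool, called after "Call:" as name([rows], argument=value, ...), one row to a line, values as JSON. send_rows: Moves the arm, as the interface text tells. Its arguments: {"type":"object","properties":{"deltas":{"type":"array","items":{"type":"array"}},"jaw":{"type":"number"},"grip_force":{"type":"number"}},"required":["deltas"]}

```bash
mkdir -p pics; ls; python3 - <<'E'
from bench import bot
import cv2,numpy as np
np.set_printoptions(precision=4,suppress=True)
s=bot.observe();print(s['time'],s['eef_pos'],s['ee_rot'],s['opening'],s['force'])
for n in ['scene','top']:
    im,d=bot.get_image(n);cv2.imwrite(f'pics/{n}0.png',im[:,:,::-1]);np.savez(f'pics/{n}0.npz',im=im,d=d)
    print(n,bot.camera_info(n))
E
```

```text
pics
0.0 [0.16   0.6295 0.2522] [[ 0.9692 -0.0004  0.2462]
 [-0.2462 -0.0019  0.9692]
 [ 0.0001 -1.     -0.0019]] 0.9981077388719137 [-0.0477 -0.5983 -0.2472]
scene {'K': array([[518.7844,   0.    , 286.3795],
       [  0.    , 518.7844, 210.0205],
       [  0.    ,   0.    ,   1.    ]]), 'distortion': array([-0.0724,  0.    ,  0.    ,  0.    ,  0.    ]), 'rvec': array([ 1.964,  1.219, -0.566]), 'tvec': array([-0.2427, -0.2543,  1.7478])}
top {'K': array([[471.1141,   0.    , 282.1743],
       [  0.    , 471.1141, 215.1297],
       [  0.    ,   0.    ,   1.    ]]), 'distortion': array([-0.0679,  0.    ,  0.    ,  0.    ,  0.    ]), 'rvec': array([ 2.1752, -2.1549,  0.1023]), 'tvec': array([-0.0014,  0.5234,  1.5188])}
```

View pics/scene0.png

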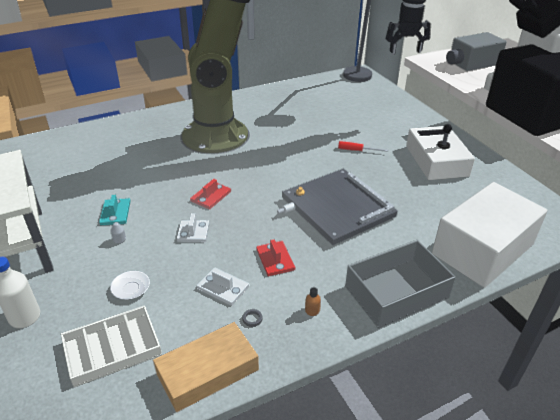

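View pics/top0.png

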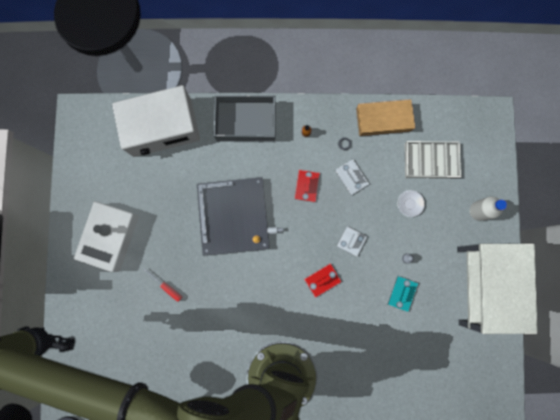

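The top view shows the oblong carrier near (352,177) and the square carrier near (351,241). The stage is near (235,217), with the nut at (256,239) and the fences along its left and upper sides. I'll zoom in to measure.

```bash
cat > h.py <<'E'
import numpy as np,cv2
from bench import bot
np.set_printoptions(precision=4,suppress=True)
def ray(info,px,z):
    K=info['K'];R,_=cv2.Rodrigues(info['rvec']);t=info['tvec']
    p=cv2.undistortPoints(np.array(px,float).reshape(-1,1,2),K,info['distortion']).reshape(-1,2)
    d=np.c_[p,np.ones(len(p))]@R; c=-R.T@t
    return c+d*((z-c[2])/d[:,2])[:,None]
def proj(info,P):
    return cv2.projectPoints(np.array(P,float).reshape(-1,3),info['rvec'],info['tvec'],info['K'],info['distortion'])[0].reshape(-1,2)
E
python3 - <<'E'
from h import *
im=np.load('pics/top0.npz')['im'][:,:,::-1]
a=cv2.resize(im[160:270,180:290],None,fx=5,fy=5,interpolation=cv2.INTER_CUBIC)
cv2.imwrite('pics/z_stage.png',a)
b=cv2.resize(im[150:200,325:385],None,fx=10,fy=10,interpolation=cv2.INTER_CUBIC)
cv2.imwrite('pics/z_car.png',b)
i=bot.camera_info('top')
print(ray(i,[(352,177),(351,241)],0.012),ray(i,[(235,217)],.03))
R,_=cv2.Rodrigues(i['rvec']);print(-R.T@i['tvec'])
E
```

```text
[[ 0.6552 -0.2285  0.012 ]
 [ 0.4413 -0.224   0.012 ]] [[0.5156 0.1581 0.03  ]]
[ 0.3655 -0.0094  1.5643]
```

View pics/z_stage.png

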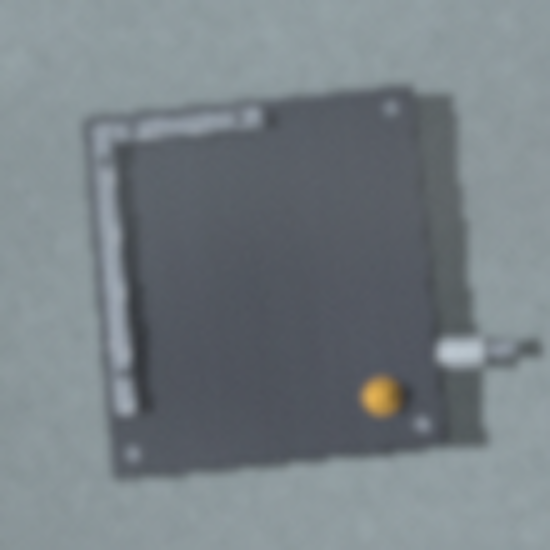

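View pics/z_car.png

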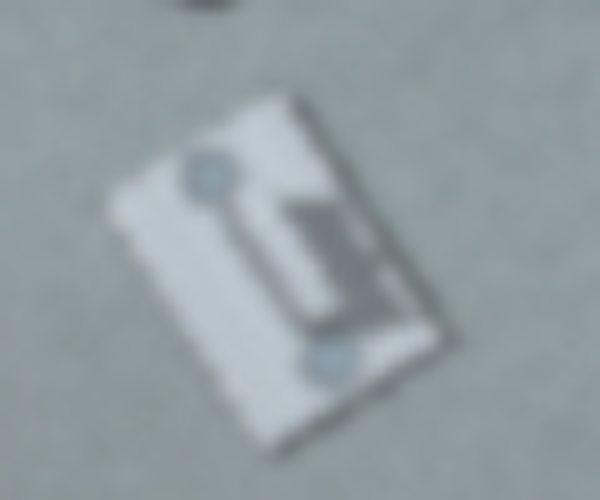

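```bash
python3 - <<'E'
from h import *
i=bot.camera_info('top')
def f(c,s,o): return (np.array(c,float)+.5)/s-.5+np.array(o)
st=ray(i,f([(85,118),(412,88),(445,443),(115,478)],5,(180,160)),.03)
print(st,st.mean(0),[np.linalg.norm(st[k]-st[k-1]) for k in range(4)])
d=(st[0]+st[1]-st[2]-st[3])[:2];print('stage x yaw',np.degrees(np.arctan2(d[1],d[0])))
d=(st[0]+st[3]-st[2]-st[1])[:2];print('stage y yaw-90',np.degrees(np.arctan2(-d[0],d[1])))
c=ray(i,f([(285,95),(445,340),(268,450),(110,205)],10,(325,150)),.012)
print(c,c.mean(0),[np.linalg.norm(c[k]-c[k-1]) for k in range(4)])
d=(c[0]+c[3]-c[2]-c[1])[:2];print('car x yaw',np.degrees(np.arctan2(d[1],d[0])))
for k in (0,1): print(i.keys())
w=bot.camera_info('wrist');print(w['K']);R,_=cv2.Rodrigues(w['rvec']);s=bot.observe()
print('cam in tool',s['ee_rot'].T@(-R.T@w['tvec']-s['eef_pos']));print(R@s['ee_rot'])
E
```

```text
[[0.6268 0.2878 0.03  ]
 [0.6485 0.0714 0.03  ]
 [0.4146 0.0466 0.03  ]
 [0.3896 0.2615 0.03  ]] [0.5199 0.1668 0.03  ] [np.float64(0.23870384807706532), np.float64(0.21748868566780866), np.float64(0.2352214307757323), np.float64(0.21630021618046252)]
stage x yaw 6.197715351986606
stage y yaw-90 6.184835703499416
[[ 0.7164 -0.2325  0.012 ]
 [ 0.6336 -0.2854  0.012 ]
 [ 0.5959 -0.2259  0.012 ]
 [ 0.6783 -0.1735  0.012 ]] [ 0.656  -0.2293  0.012 ] [np.float64(0.0702337259331003), np.float64(0.09829562257948338), np.float64(0.07041329255659563), np.float64(0.09762954659614763)]
car x yaw 32.530308958158706
dict_keys(['K', 'distortion', 'rvec', 'tvec'])
dict_keys(['K', 'distortion', 'rvec', 'tvec'])
[[355.4544   0.     277.4022]
 [  0.     355.4544 209.0434]
 [  0.       0.       1.    ]]
cam in tool [-0.0743 -0.1217 -0.0001]
[[ 0.0013 -0.0007  1.    ]
 [ 0.9554 -0.2952 -0.0015]
 [ 0.2952  0.9554  0.0002]]
```

Call:
send_rows([
  [[0.05,0,-0.036],0.1],
  [[0.13,0,-0.09],0.25],
  [[0.22,0,-0.155],0.4],
  [[0.31,0,-0.22],0.55],
  [[0.4,0,-0.285],0.7],
  [[0.49,0,-0.35],0.85],
  [[0.58,0,-0.415],1],
  [[0.67,0,-0.48],1],
  [[0.76,0,-0.545],1],
  [[0.84,0,-0.605],1],
  [[0.89,0,-0.64],1],
  [[0.91,0,-0.656],1],
], jaw=1)

```text
time: 1.3
eef_pos: [0.5222, 0.1953, 0.2528]
ee_rot: [[0.73, 0.0, 0.684], [-0.684, -0.003, 0.73], [0.002, -1.0, -0.002]]
force: [-0.7, 0.1, 0.1]
opening: 0.995
```

Call:
send_rows([
  [[0,0,0],0.3],
  [[0,0,0],0.6],
  [[0,0,0],0.9],
  [[0,0,0],1],
])

```text
time: 1.7
eef_pos: [0.522, 0.195, 0.2523]
ee_rot: [[0.308, -0.001, 0.951], [-0.951, -0.004, 0.308], [0.003, -1.0, -0.002]]
force: [-0.0, 0.6, -0.8]
opening: 1.003
```

Call:
send_rows([
  [[0,0,0],0.3],
  [[0,0,0],0.6],
  [[0,0,0],0.9],
  [[0,0,0],1],
])

```text
time: 2.1
eef_pos: [0.5217, 0.1949, 0.2518]
ee_rot: [[-0.19, -0.001, 0.982], [-0.982, -0.004, -0.19], [0.004, -1.0, -0.001]]
force: [0.4, -0.2, 0.6]
opening: 0.999
```

Call:
send_rows([
  [[0,0,0],0.3],
  [[0,0,0],0.6],
  [[0,0,0],0.9],
  [[0,0,0],1],
])

```text
time: 2.5
eef_pos: [0.5213, 0.1948, 0.2513]
ee_rot: [[-0.641, -0.002, 0.768], [-0.768, -0.005, -0.641], [0.005, -1.0, 0.001]]
force: [-0.3, 0.6, -0.9]
opening: 1.002
```

Call:
send_rows([
  [[0,0,0],0.3],
  [[0,0,0],0.6],
  [[0,0,0],0.9],
  [[0,0,0],1],
  [[0,0,0],1],
])

```text
time: 3.0
eef_pos: [0.521, 0.1947, 0.2508]
ee_rot: [[-0.93, -0.003, 0.366], [-0.366, -0.005, -0.93], [0.005, -1.0, 0.004]]
force: [-0.1, 0.6, 0.8]
opening: 0.999
```

```bash
python3 - <<'E'
from h import *
i=bot.camera_info('wrist');s=bot.observe()
im,d=bot.get_image('wrist');np.savez('pics/w1.npz',im=im,d=d,**{k:i[k] for k in i},pos=s['eef_pos'],rot=s['ee_rot'])
cv2.imwrite('pics/w1.png',im[:,:,::-1]);print(s['time'],s['qpos'])
E
```

```text
3.0 [-49.7263   7.3971  28.9543  97.682   -3.4715  76.1303 -88.6285]
```

View pics/w1.png

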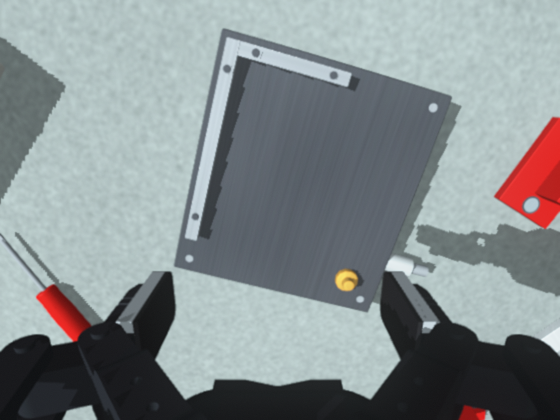

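```bash
cat >> h.py <<'E'
def edge(g,a,b,w=6,n=60,sign=0,m=.08):
    """subpixel edge points near segment a-b; sign +1: bright on left-normal side"""
    a=np.array(a,float);b=np.array(b,float);t=(b-a)/np.linalg.norm(b-a);nn=np.array([-t[1],t[0]])
    off=np.arange(-w,w+.01,.25);out=[]
    for s in np.linspace(m,1-m,n):
        p=a+(b-a)*s;P=p+off[:,None]*nn
        v=cv2.remap(g,P[:,0].astype('f4').reshape(1,-1),P[:,1].astype('f4').reshape(1,-1),cv2.INTER_LINEAR)[0]
        dv=np.gradient(v); dv=np.abs(dv) if sign==0 else dv*sign
        k=dv.argmax();ww=np.clip(dv[max(0,k-4):k+5],0,None);o=(off[max(0,k-4):k+5]*ww).sum()/ww.sum()
        out.append(p+o*nn)
    return np.array(out)
def fitw(info,pts,z):
    W=ray(info,pts,z)[:,:2].astype('f4')
    vx,vy,x,y=cv2.fitLine(W,cv2.DIST_HUBER,0,1e-4,1e-4).ravel()
    r=(W[:,0]-x)*-vy+(W[:,1]-y)*vx
    return np.array([vx,vy]),np.array([x,y]),np.abs(r).mean()
def ang(v): return np.degrees(np.arctan(v[1]/v[0]))
def isect(l,m):
    s=np.linalg.solve(np.c_[l[0],-m[0]],m[1]-l[1]);return l[1]+s[0]*l[0]
E
python3 - <<'E'
from h import *
z=np.load('pics/w1.npz');i={k:z[k] for k in('K','distortion','rvec','tvec')}
g=cv2.GaussianBlur(cv2.cvtColor(z['im'],cv2.COLOR_RGB2GRAY).astype('f4'),(3,3),0)
c=[(223,30),(451,97),(367,311),(177,267)]
# use depth as check
for p in [(300,200),(400,150),(215,150),(300,60)]: 
    print(p,z['d'][p[1],p[0]])
L=[]
for k in (0,3):  # top, left edges unshadowed
    L.append(fitw(i,edge(g,c[k],c[(k+1)%4]),.03))
L.append(fitw(i,edge(g,c[2],c[3]),.03)); L.append(fitw(i,edge(g,c[1],c[2],w=4),.03))
for n,l in zip(['top','left','bot','right'],L): print(n,ang(l[0]),l[2])
t,l,b,r=L
P=[isect(t,l),isect(t,r),isect(b,r),isect(b,l)];print(np.array(P),np.mean(P,0))
print([np.linalg.norm(P[k]-P[k-1]) for k in range(4)])
# fences top z .042 inner/outer
F={'lo':((231,40),(187,238)),'li':((240,62),(200,238)),'so':((231,40),(352,75)),'si':((248,57),(345,88))}
R={}
for k,(a,b_) in F.items():
    R[k]=fitw(i,edge(g,a,b_,w=3.5),.042);print(k,ang(R[k][0]),R[k][2])
def dist(l,m): return (l[1]-m[1])@np.array([-m[0][1],m[0][0]])
print('widths',dist(R['lo'],R['li']),dist(R['so'],R['si']),'corner in',isect(R['li'],R['si']),'out',isect(R['lo'],R['so']))
v=cv2.cvtColor(z['im'],cv2.COLOR_RGB2BGR)
for k,(a,b_) in F.items():
    for q in edge(g,a,b_,w=3.5): cv2.circle(v,tuple(int(round(e)) for e in q),0,(0,0,255),-1)
cv2.imwrite('pics/w1e.png',cv2.resize(v[20:270,160:470],None,fx=2.4,fy=2.4,interpolation=cv2.INTER_NEAREST))
E
```

```text
(300, 200) 0.35442245
(400, 150) 0.33986932
(215, 150) 0.3281108
(300, 60) 0.3040735
top -81.094154 0.001563255
left 6.3419056 0.00046912127
bot -83.71545 0.0001824119
right 6.278902 0.00033650728
[[0.6248 0.2829]
 [0.6581 0.0705]
 [0.4177 0.044 ]
 [0.3942 0.2573]] [0.5237 0.1637]
[np.float32(0.23198849), np.float32(0.21504496), np.float32(0.24182329), np.float32(0.21456388)]
lo 5.729686 0.00014021546
li 6.00773 4.9904032e-05
so -83.67716 0.00016576477
si -83.69346 0.00014775703
widths 0.012040055 0.012043752 corner in [0.614 0.266] out [0.6246 0.2788]
```

View pics/w1e.png

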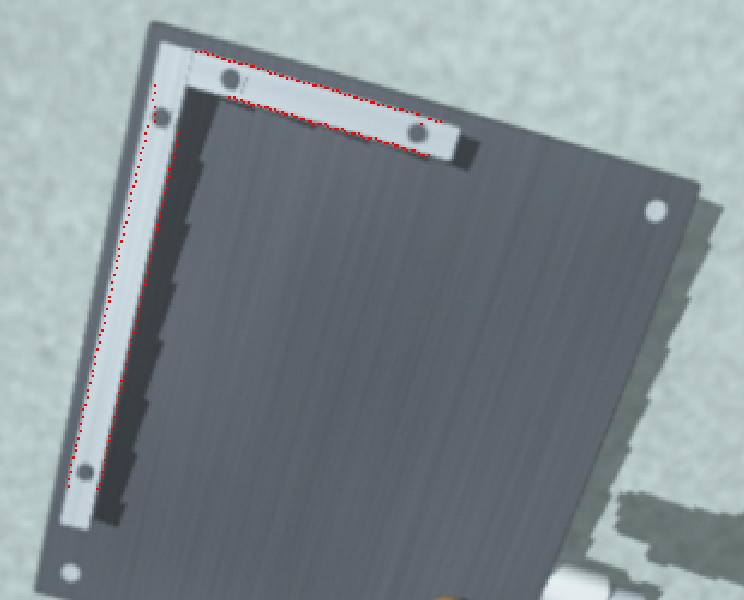

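The fence edges fit well: both widths come out at 12.04 mm, the yaw is about 6.25°, and the inner corner is at (0.614, 0.266). Next I'll go to the carrier.

Call:
send_rows([
  [[0,0,0.05],-0.1],
  [[0.01,0,0.13],-0.2],
  [[0.02,0.01,0.22],-0.3],
  [[0.02,0.02,0.31],-0.39],
  [[0.03,0.04,0.4],-0.39],
  [[0.03,0.05,0.49],-0.39],
  [[0.04,0.06,0.58],-0.39],
  [[0.05,0.08,0.67],-0.39],
  [[0.05,0.1,0.76],-0.39],
  [[0.06,0.1,0.84],-0.39],
  [[0.06,0.1,0.888],-0.39],
  [[0.06,0.1,0.888],-0.39],
])

```text
time: 4.25
eef_pos: [0.6554, -0.2349, 0.2018]
ee_rot: [[-0.844, -0.004, 0.537], [-0.537, -0.008, -0.844], [0.008, -1.0, 0.005]]
force: [-0.0, -1.2, 0.5]
opening: 0.995
```

```bash
python3 - <<'E'
from h import *
i=bot.camera_info('wrist');s=bot.observe()
im,d=bot.get_image('wrist');np.savez('pics/w2.npz',im=im,d=d,**{k:i[k] for k in i},pos=s['eef_pos'],rot=s['ee_rot'])
cv2.imwrite('pics/w2.png',im[:,:,::-1]);print(s['time'],s['qpos'],s['eef_pos'],s['ee_rot'])
E
```

```text
4.25 [-10.6043  29.5363  39.9092  80.7943 -18.4305  76.4375 -27.6205] [ 0.6554 -0.2349  0.2018] [[-0.8437 -0.0043  0.5368]
 [-0.5368 -0.0084 -0.8437]
 [ 0.0081 -1.      0.0047]]
```

View pics/w2.png

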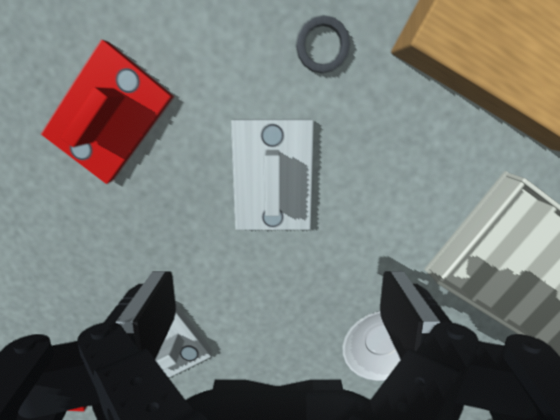

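```bash
python3 - <<'E'
from h import *
z=np.load('pics/w2.npz');i={k:z[k] for k in('K','distortion','rvec','tvec')}
g=cv2.GaussianBlur(cv2.cvtColor(z['im'],cv2.COLOR_RGB2GRAY).astype('f4'),(3,3),0)
c=[(232,121),(314,121),(312,229),(235,230)]
L=[fitw(i,edge(g,c[k],c[(k+1)%4],w=4),.012) for k in range(4)]
for l in L: print(ang(l[0]),l[2])
P=np.array([isect(L[k],L[k-1]) for k in range(4)]);print(P,P.mean(0),[np.linalg.norm(P[k]-P[k-1]) for k in range(4)])
print(proj(i,np.c_[P,np.full(4,.012)]))
# rib top z=.046
u=cv2.resize(z['im'][110:240,225:325,::-1],None,fx=6,fy=6,interpolation=cv2.INTER_CUBIC)[:600*2]
cv2.imwrite('pics/w2z.png',cv2.resize(u,None,fx=.75,fy=.75))
C=P.mean(0);a=np.radians(32.5);X=np.array([np.cos(a),np.sin(a)]);Y=np.array([-X[1],X[0]])
print('rib top px',proj(i,[np.r_[C+sx*.025*X+sy*.006*Y,.046] for sx,sy in((1,1),(1,-1),(-1,-1),(-1,1))]))
e=z['pos'];rot=z['rot'];D=np.r_[C,e[2]]-e;print('tool delta to centre',rot.T@D,'head',np.degrees(np.arctan2(rot[1,2],rot[0,2])))
E
```

```text
-57.183144 0.00088893215
32.522007 0.00018640129
-57.14162 0.00073283626
32.232227 0.00018049414
[[ 0.6838 -0.1716]
 [ 0.7217 -0.2304]
 [ 0.6385 -0.2835]
 [ 0.6003 -0.2243]] [ 0.6611 -0.2274] [np.float32(0.09872481), np.float32(0.06992735), np.float32(0.09866999), np.float32(0.07042692)]
[[230.7708 120.2571]
 [312.7696 119.574 ]
 [309.9463 228.1022]
 [234.5343 228.8172]]
rib top px [[263.7161 154.4956]
 [279.1004 154.4496]
 [279.1333 215.2535]
 [264.5253 215.3046]]
tool delta to centre [-0.0088 -0.0001 -0.0032] head -57.53303971279186
```

View pics/w2z.png

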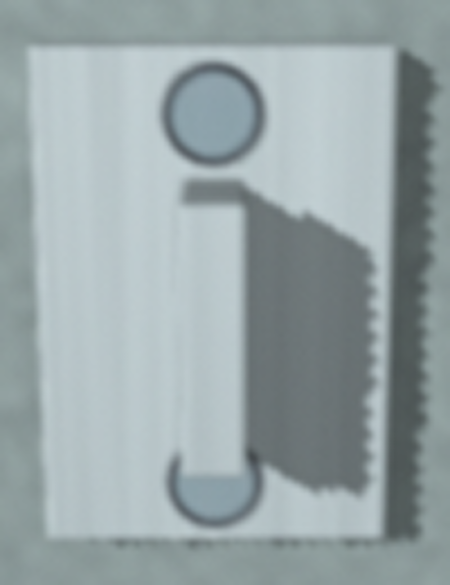

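Call:
send_rows([
  [[-0.01,0.03,-0.004],0],
  [[-0.02,0.08,-0.008],0],
  [[-0.02,0.14,-0.008],0],
  [[-0.02,0.2,-0.008],0],
  [[-0.02,0.25,-0.008],0],
  [[-0.02,0.29,-0.008],0],
  [[-0.02,0.31,-0.008],0],
  [[-0.02,0.32,-0.008],0],
  [[-0.02,0.322,-0.008],0],
  [[-0.02,0.322,-0.008],0],
])

```text
time: 5.3
eef_pos: [0.6619, -0.2239, 0.0417]
ee_rot: [[-0.842, -0.003, 0.539], [-0.539, -0.006, -0.842], [0.006, -1.0, 0.004]]
force: [0.7, -0.2, 0.6]
opening: 1.002
```

Call:
send_rows([
  [[0,0,0],0],
  [[0,0,0],0],
  [[0,0,0],0],
  [[0,0,0],0],
  [[0,0,0],0],
  [[0,0,0],0],
  [[0,0,0],0],
  [[0,0,0],0],
  [[0,0,0],0],
  [[0,0,0],0],
], jaw=-1, grip_force=60)

```text
time: 6.3
eef_pos: [0.6622, -0.2242, 0.0421]
ee_rot: [[-0.842, -0.002, 0.539], [-0.539, -0.007, -0.842], [0.005, -1.0, 0.005]]
force: [-0.3, -1.0, 3.2]
opening: 0.126
```

Call:
send_rows([
  [[0,-0.02,0],0],
  [[0,-0.06,0],0],
  [[0,-0.11,0],0],
  [[0,-0.16,0],0],
  [[0,-0.2,0],0],
  [[0,-0.22,0],0],
  [[0,-0.22,0],0],
])

```text
time: 7.0
eef_pos: [0.6628, -0.2235, 0.1532]
ee_rot: [[-0.842, -0.0, 0.539], [-0.539, -0.007, -0.842], [0.004, -1.0, 0.005]]
force: [-0.2, -1.0, -2.3]
opening: 0.126
```

```bash
python3 - <<'E'
from h import *
i=bot.camera_info('wrist');s=bot.observe()
im,d=bot.get_image('wrist');np.savez('pics/w3.npz',im=im,d=d,**{k:i[k] for k in i},pos=s['eef_pos'],rot=s['ee_rot'])
cv2.imwrite('pics/w3.png',im[:,:,::-1]);print(s['time'],s['qpos'],s['eef_pos'],s['ee_rot'],s['force'],s['wrist_torque'])
E
```

```text
7.0 [-10.9739  31.7327  38.7668  83.5058 -19.9084  71.6962 -27.5548] [ 0.6628 -0.2235  0.1532] [[-0.8421 -0.0005  0.5394]
 [-0.5394 -0.0067 -0.8421]
 [ 0.004  -1.      0.0054]] [-0.2342 -0.9502 -2.3364] [-0.0128 -0.0147  0.0295]
```

View pics/w3.png

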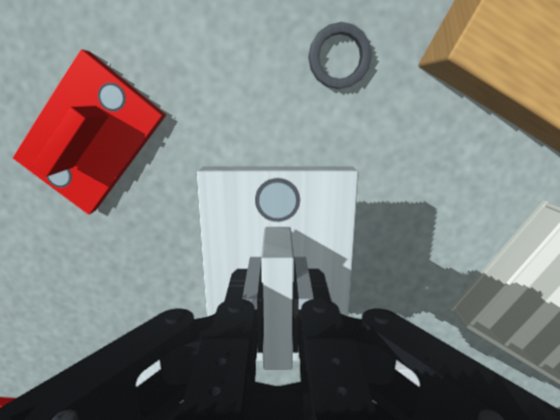

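The carrier is held level and its far edge is visible at row 170, columns 198–357. I'll measure where it sits in the tool frame, then work out the transit.

```bash
python3 - <<'E'
from h import *
z=np.load('pics/w3.npz');i={k:z[k] for k in('K','distortion','rvec','tvec')}
g=cv2.GaussianBlur(cv2.cvtColor(z['im'],cv2.COLOR_RGB2GRAY).astype('f4'),(3,3),0)
h=.1532-.0301
L=[fitw(i,edge(g,a,b,w=4),h) for a,b in [((198,171),(357,171)),((357,172),(354,270)),((198,172),(205,270))]]
for l in L: print(ang(l[0]),l[2])
P=np.array([isect(L[0],L[1]),isect(L[0],L[2])]);print(P,np.linalg.norm(P[0]-P[1]))
R=z['rot'];T=[R.T@(np.r_[p,h]-z['pos']) for p in P];print('tool frame',np.array(T))
t=np.array(T);e=t.mean(0);off=np.array([e[0]+ .05,0,e[2]]);print('far edge -x side? centre',e)
for s in (R,): print(np.degrees(np.arctan2(s[1,2],s[0,2])))
# target
a=np.radians(6.25);c=np.array([.614,.266])
X=np.array([np.cos(a),np.sin(a)]);Y=np.array([-X[1],X[0]])
print(c-.05*X-.035*Y)
E
```

```text
-57.48113 6.06689e-06
33.16975 0.000113114904
32.7195 8.234449e-05
[[ 0.7208 -0.2281]
 [ 0.6834 -0.1695]] 0.06954028
tool frame [[-0.0464  0.0301  0.035 ]
 [-0.0466  0.0298 -0.0345]]
far edge -x side? centre [-0.0465  0.03    0.0002]
-57.3588035973682
[0.5681 0.2258]
```

Call:
send_rows([
  [[-0.01,0,-0.04],0.05],
  [[-0.04,-0.006,-0.12],0.15],
  [[-0.07,-0.006,-0.2],0.28],
  [[-0.1,-0.006,-0.29],0.4],
  [[-0.13,-0.006,-0.38],0.52],
  [[-0.16,-0.006,-0.47],0.64],
  [[-0.194,-0.006,-0.56],0.76],
  [[-0.225,-0.006,-0.65],0.88],
  [[-0.256,-0.006,-0.74],0.921],
  [[-0.28,-0.006,-0.81],0.921],
  [[-0.291,-0.006,-0.842],0.921],
  [[-0.291,-0.006,-0.842],0.921],
])

```text
time: 8.25
eef_pos: [0.5556, 0.2133, 0.1507]
ee_rot: [[-0.993, -0.005, 0.115], [-0.115, -0.007, -0.993], [0.006, -1.0, 0.006]]
force: [-0.2, -1.2, -2.3]
opening: 0.124
```

```bash
python3 - <<'E'
from h import *
i=bot.camera_info('wrist');s=bot.observe()
im,d=bot.get_image('wrist');np.savez('pics/w4.npz',im=im,d=d,**{k:i[k] for k in i},pos=s['eef_pos'],rot=s['ee_rot'])
cv2.imwrite('pics/w4.png',im[:,:,::-1]);print(s['time'],s['qpos'],s['eef_pos'],s['ee_rot'],s['force'],s['wrist_torque'],np.degrees(np.arctan2(s['ee_rot'][1,2],s['ee_rot'][0,2])))
E
```

```text
8.25 [-55.8714  18.7231  38.6683  99.3792 -12.3314  66.7037 -97.0872] [0.5556 0.2133 0.1507] [[-0.9934 -0.0053  0.115 ]
 [-0.115  -0.0065 -0.9933]
 [ 0.006  -1.      0.0059]] [-0.1918 -1.2299 -2.2938] [-0.0707 -0.0337 -0.0319] -83.39680310253513
```

View pics/w4.png

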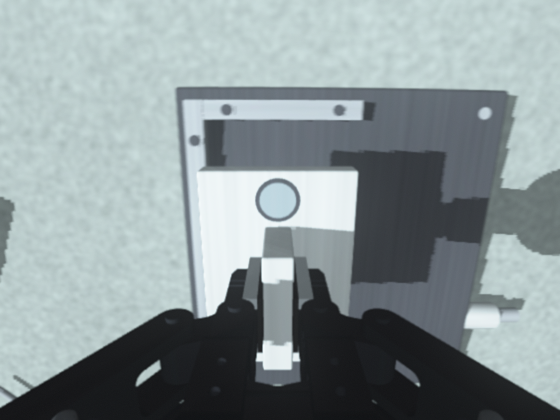

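The picture shows the carrier over the stage, with the short fence above it (inner edge at row ~121) and the long fence at its left. I'll recheck the corner in this view.

```bash
python3 - <<'E'
from h import *
z=np.load('pics/w4.npz');i={k:z[k] for k in('K','distortion','rvec','tvec')}
g=cv2.GaussianBlur(cv2.cvtColor(z['im'],cv2.COLOR_RGB2GRAY).astype('f4'),(3,3),0)
F={'si':((210,119),(360,121)),'so':((205,99),(362,101)),'li':((204,120),(206,160)),'lo':((184,102),(190,200)),'stage':((180,88),(505,91))}
Rr={}
for k,(a,b) in F.items():
    Rr[k]=fitw(i,edge(g,a,b,w=4),.03 if k=='stage' else .042);print(k,ang(Rr[k][0]),Rr[k][2])
print('in corner',isect(Rr['li'],Rr['si']),'out',isect(Rr['lo'],Rr['so']))
h=z['pos'][2]-.0301
e=fitw(i,edge(g,(200,170),(356,170),w=4),h);print('plate far edge',ang(e[0]))
R=z['rot'];P=[np.r_[e[1],h]];print(R.T@(P[0]-z['pos']))
E
```

```text
si -83.68443 0.00010441665
so -83.518196 4.483117e-05
li 5.969657 0.00015159472
lo 6.340621 0.0001167075
stage -83.74812 9.138902e-05
in corner [0.6139 0.2663] out [0.6243 0.2802]
plate far edge -83.52333
[-0.0468  0.0298  0.0039]
```

Call:
send_rows([
  [[0,0.02,0],0.01],
  [[0,0.05,0],0.012],
  [[0,0.08,0],0.012],
  [[0,0.11,0],0.012],
  [[0,0.135,0],0.012],
  [[0,0.145,0],0.012],
  [[0,0.148,0],0.012],
  [[0,0.148,0],0.012],
])

```text
time: 9.1
eef_pos: [0.5566, 0.2096, 0.0771]
ee_rot: [[-0.994, -0.004, 0.105], [-0.105, -0.008, -0.994], [0.005, -1.0, 0.008]]
force: [0.0, 0.7, -2.5]
opening: 0.13
```

```bash
cat > st.py <<'E'
from h import *
s=bot.observe();R=s['ee_rot'];p=s['eef_pos']
a=np.radians(6.3);X=np.array([np.cos(a),np.sin(a)]);Y=np.array([-X[1],X[0]]);d=np.array([.6139,.2663])-p[:2]
print(s['time'],p,R.round(4).tolist(),'yaw',np.degrees(np.arctan2(R[1,2],R[0,2]))+90)
print('gapx',d@X-.0467,'gapy',d@Y-.035,'F',s['force'],'F stage',s['force'][:2]@X,s['force'][:2]@Y,'T',s['wrist_torque'],'open',s['opening'])
E
python3 st.py
```

```text
9.1 [0.5566 0.2096 0.0771] [[-0.9944, -0.0039, 0.1053], [-0.1053, -0.0081, -0.9944], [0.0048, -1.0, 0.0076]] yaw 6.045506802663894
gapx 0.01643590021871883 gapy 0.015085971114720237 F [ 0.0192  0.685  -2.5087] F stage 0.09425735564903451 0.6787973341531134 T [ 0.0414 -0.0213 -0.046 ] open 0.1300017472300349
```

Call:
send_rows([
  [[0,0.004,0],-0.005],
  [[0,0.007,0],-0.005],
  [[0,0.009,0],-0.005],
  [[0,0.01,0],-0.005],
  [[0,0.01,0],-0.005],
])

```text
time: 9.6
eef_pos: [0.5566, 0.2097, 0.0723]
ee_rot: [[-0.994, -0.004, 0.108], [-0.108, -0.008, -0.994], [0.005, -1.0, 0.007]]
force: [-0.0, -0.3, -3.2]
opening: 0.13
```

```bash
python3 st.py
```

```text
9.6 [0.5566 0.2097 0.0723] [[-0.9942, -0.0038, 0.1079], [-0.1078, -0.0078, -0.9941], [0.0046, -1.0, 0.0074]] yaw 6.192531215538622
gapx 0.016427705133278923 gapy 0.015014911335055177 F [-0.0219 -0.2785 -3.2001] F stage -0.052296372522353786 -0.2743702225414145 T [ 0.0464 -0.01   -0.0115] open 0.1298943712771542
```

Call:
send_rows([
  [[0,0.002,0],0],
  [[0,0.002,0],0],
])

```text
time: 9.8
eef_pos: [0.5567, 0.2096, 0.0721]
ee_rot: [[-0.994, -0.004, 0.108], [-0.108, -0.007, -0.994], [0.005, -1.0, 0.007]]
force: [-2.7, -1.9, 4.5]
opening: 0.125
```

Call:
send_rows([
  [[0,0.002,0],0],
  [[0,0.002,0],0],
])

```text
time: 10.0
eef_pos: [0.5567, 0.2095, 0.0721]
ee_rot: [[-0.994, -0.004, 0.107], [-0.107, -0.007, -0.994], [0.005, -1.0, 0.006]]
force: [-4.3, -1.8, 5.7]
opening: 0.125
```

Call:
send_rows([
  [[-0.004,0,-0.004],0],
  [[-0.01,0,-0.01],0],
  [[-0.016,0,-0.016],0],
  [[-0.022,0,-0.021],0],
  [[-0.026,0,-0.025],0],
  [[-0.028,0,-0.026],0],
  [[-0.028,0,-0.026],0],
])

```text
time: 10.7
eef_pos: [0.5695, 0.224, 0.0721]
ee_rot: [[-0.994, -0.004, 0.107], [-0.107, -0.007, -0.994], [0.005, -1.0, 0.006]]
force: [-3.3, -2.1, 4.3]
opening: 0.13
```

```bash
python3 st.py; python3 - <<'E'
from h import *
i=bot.camera_info('wrist');s=bot.observe()
im,d=bot.get_image('wrist');np.savez('pics/w5.npz',im=im,d=d,**{k:i[k] for k in i},pos=s['eef_pos'],rot=s['ee_rot'])
cv2.imwrite('pics/w5.png',cv2.resize(im[130:330,170:400,::-1],None,fx=3,fy=3,interpolation=cv2.INTER_CUBIC))
E
```

```text
10.7 [0.5695 0.224  0.0721] [[-0.9942, -0.0044, 0.1075], [-0.1075, -0.0067, -0.9942], [0.0051, -1.0, 0.0062]] yaw 6.1705799690055585
gapx 0.0021194410491964105 gapy 0.0021851246532909527 F [-3.3017 -2.1275  4.265 ] F stage -3.515253716638787 -1.7523478224064886 T [-0.3842  0.5139  0.1371] open 0.1296595718387231
```

View pics/w5.png

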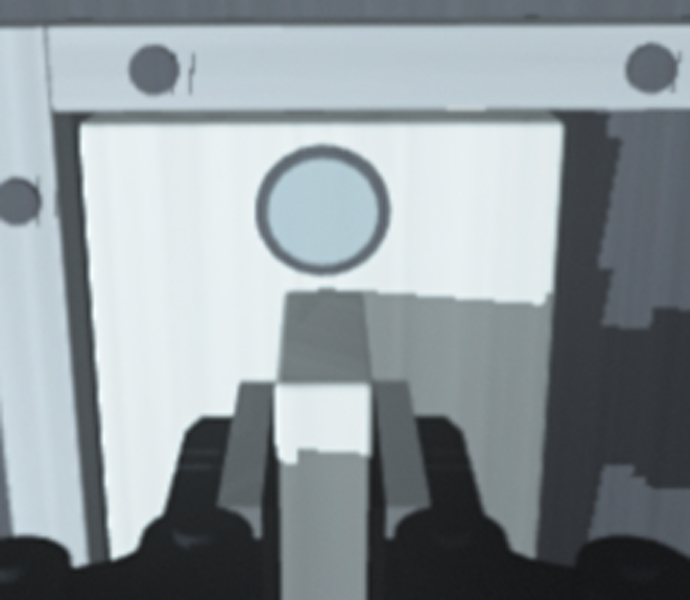

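```bash
cat > gap.py <<'E'
import sys
from h import *
def gap(fn,F):
    z=np.load(fn);i={k:z[k] for k in('K','distortion','rvec','tvec')}
    g=cv2.GaussianBlur(cv2.cvtColor(z['im'],cv2.COLOR_RGB2GRAY).astype('f4'),(3,3),0)
    r={}
    f=lambda p:(p[0]/3+170-.33,p[1]/3+130-.33)
    for k,(a,b,w) in F.items():
        r[k]=fitw(i,edge(g,f(a),f(b),w=w),.042);print(k,ang(r[k][0]),'res',r[k][2])
    a=isect(r['fl'],r['fs']);b=isect(r['pl'],r['ps'])
    an=np.radians(6.3);X=np.array([np.cos(an),np.sin(an)]);Y=np.array([-X[1],X[0]])
    print('fence corner',a,'plate corner',b,'gap x,y',(a-b)@X,(a-b)@Y)
    if 'pr' in r:
        c=isect(r['pr'],r['ps']);print('plate width',np.linalg.norm(c-b))
E
python3 - <<'E'
from gap import gap
gap('pics/w5.npz',{'fl':((53,110),(88,560),1.8),'fs':((60,109),(680,107),1.8),'pl':((80,122),(108,550),1.8),'ps':((85,122),(560,122),1.8),'pr':((563,125),(553,290),1.8)})
E
```

```text
fl 6.342073 res 6.0673392e-05
fs -83.81213 res 0.00011633288
pl 6.234558 res 4.9291983e-05
ps -83.92842 res 6.2373574e-06
pr 6.1977143 res 5.9953574e-05
fence corner [0.6134 0.2676] plate corner [0.6121 0.2636] gap x,y 0.001758904386881106 0.0038941707764666104
plate width 0.070092976
```

Call:
send_rows([
  [[-0.001,-0.0006,-0.003],-0.004],
  [[-0.002,-0.0006,-0.006],-0.004],
  [[-0.002,-0.0006,-0.006],-0.004],
])

```text
time: 11.05
eef_pos: [0.5704, 0.2277, 0.0722]
ee_rot: [[-0.994, -0.003, 0.11], [-0.11, -0.006, -0.994], [0.004, -1.0, 0.006]]
force: [0.2, -1.5, -0.2]
opening: 0.126
```

```bash
python3 st.py
```

```text
11.05 [0.5704 0.2277 0.0722] [[-0.9939, -0.0035, 0.1098], [-0.1098, -0.0063, -0.9939], [0.0041, -1.0, 0.0058]] yaw 6.306682930892478
gapx 0.0007967387019162109 gapy -0.0013956210120227852 F [ 0.2387 -1.5466 -0.245 ] F stage 0.06754487171252893 -1.563478793621695 T [-0.1207 -0.0364 -0.0206] open 0.1264293904508784
```

Call:
send_rows([
  [[-0.001,0,-0.001],0],
  [[-0.002,0,-0.0015],0],
  [[-0.002,0,-0.0015],0],
])

```text
time: 11.35
eef_pos: [0.5705, 0.2277, 0.0722]
ee_rot: [[-0.994, -0.006, 0.11], [-0.109, -0.007, -0.994], [0.007, -1.0, 0.007]]
force: [-4.2, -3.4, 4.2]
opening: 0.128
```

```bash
python3 st.py
```

```text
11.35 [0.5705 0.2277 0.0722] [[-0.994, -0.0058, 0.1095], [-0.1095, -0.0074, -0.994], [0.0066, -1.0, 0.0067]] yaw 6.28877489180762
gapx 0.0007033340323857121 gapy -0.0014300538023279685 F [-4.207  -3.412   4.1962] F stage -4.556043085014324 -2.9297275478824565 T [-0.6546  0.7897  0.0539] open 0.12751141923126438
```

```bash
cat > shot.py <<'E'
import sys
from h import *
n=sys.argv[1]
i=bot.camera_info('wrist');s=bot.observe()
im,d=bot.get_image('wrist');np.savez(f'pics/{n}.npz',im=im,d=d,**{k:i[k] for k in i},pos=s['eef_pos'],rot=s['ee_rot'])
cv2.imwrite(f'pics/{n}.png',cv2.resize(im[130:330,170:400,::-1],None,fx=3,fy=3,interpolation=cv2.INTER_CUBIC))
E
python3 shot.py w6
```

```text
(no output)
```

View pics/w6.png

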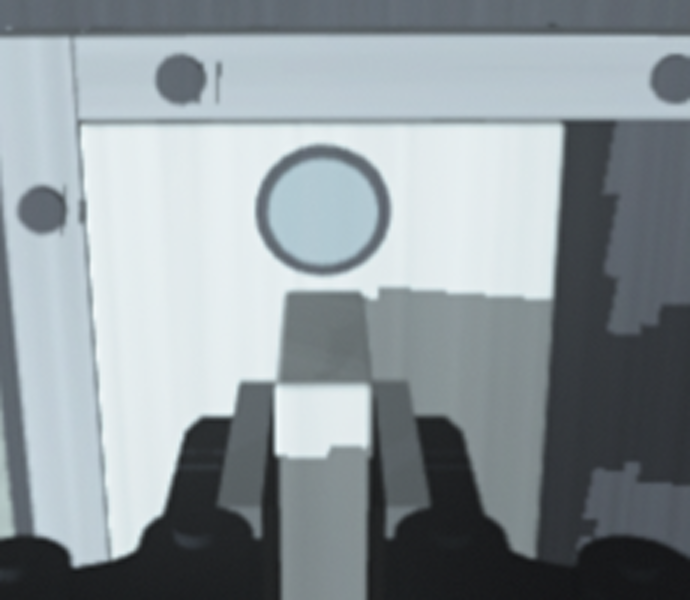

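The carrier now looks flush against both fences, with no dark seam at row ~122 or columns 80–108. I'll firm up the push and ease the down-force.

Call:
send_rows([
  [[-0.0024,-0.0003,-0.002],0],
  [[-0.0028,-0.0005,-0.0028],0],
  [[-0.0028,-0.0005,-0.0028],0],
  [[-0.0028,-0.0005,-0.0028],0],
])

```text
time: 11.8
eef_pos: [0.5706, 0.2278, 0.0723]
ee_rot: [[-0.994, -0.009, 0.109], [-0.109, -0.009, -0.994], [0.01, -1.0, 0.008]]
force: [-4.3, -4.7, 4.1]
opening: 0.126
```

```bash
python3 st.py
```

```text
11.8 [0.5706 0.2278 0.0723] [[-0.994, -0.0089, 0.1091], [-0.109, -0.0093, -0.994], [0.0098, -0.9999, 0.0082]] yaw 6.262631427942424
gapx 0.000597005836923091 gapy -0.001513915617128353 F [-4.3376 -4.7044  4.0717] F stage -4.8276196368398745 -4.200047755020279 T [-0.8819  0.9053  0.0514] open 0.1264572177751999
```

```bash
python3 shot.py w7; python3 - <<'E'
from h import *
def plane(fn,boxes):
    z=np.load(fn);K=z['K'];R,_=cv2.Rodrigues(z['rvec']);d=z['d']
    for n,bs in boxes.items():
        Q=[]
        for (u0,v0,u1,v1) in bs:
            u,v=np.meshgrid(np.arange(u0,u1),np.arange(v0,v1));q=np.c_[u.ravel(),v.ravel()]
            p=cv2.undistortPoints(q.astype(float).reshape(-1,1,2),K,z['distortion']).reshape(-1,2)
            dd=d[q[:,1],q[:,0]];ok=dd>0
            W=(np.c_[p,np.ones(len(p))]*dd[:,None]-z['tvec'])@R;Q.append(W[ok])
        Q=np.vstack(Q);A=np.c_[Q[:,:2]-Q[:,:2].mean(0),np.ones(len(Q))]
        for _ in range(3):
            c,*_r=np.linalg.lstsq(A,Q[:,2],rcond=None);r=Q[:,2]-A@c;k=np.abs(r)<3*r.std();A=A[k];Q=Q[k]
        print(fn,n,'slope x,y',c[:2],'z',c[2],'sd',r.std(),len(Q))
for f in ['pics/w5.npz','pics/w6.npz','pics/w7.npz']:
    plane(f,{'plate':[(204,176,250,260),(205,173,350,178),(305,180,350,225)],'fenceS':[(240,143,380,163)],'stage':[(375,180,400,320)]})
E
python3 - <<'E'
from gap import gap
gap('pics/w7.npz',{'fl':((80,125),(108,550),1.5),'fs':((85,121),(680,121),1.5),'pl':((80,122),(108,550),1.5),'ps':((85,122),(560,122),1.5),'pr':((563,125),(553,290),1.8)})
E
```

```text
pics/w5.npz plate slope x,y [ 0.0044 -0.0023] z 0.043158154257512696 sd 0.0005839018522933634 6550
pics/w5.npz fenceS slope x,y [0.0064 0.0023] z 0.04313085628674565 sd 0.0006417872506971745 2783
pics/w5.npz stage slope x,y [-0.4287  2.1596] z 0.03549348378005002 sd 0.009430848206840195 3468
pics/w6.npz plate slope x,y [ 0.0046 -0.0034] z 0.04316349443703485 sd 0.0005986711901855844 6568
pics/w6.npz fenceS slope x,y [0.0099 0.0015] z 0.04314555244593833 sd 0.0006198049688984684 2776
pics/w6.npz stage slope x,y [-0.4331  2.1547] z 0.0354701616962812 sd 0.009409633874196958 3477
pics/w7.npz plate slope x,y [ 0.0027 -0.0049] z 0.04322017987962938 sd 0.0005857133993506947 6559
pics/w7.npz fenceS slope x,y [0.0178 0.0015] z 0.043141639928802475 sd 0.0006137636926902168 2772
pics/w7.npz stage slope x,y [-0.4329  2.1532] z 0.03547326387437305 sd 0.009413193690085168 3462
fl 6.2450314 res 5.3291442e-05
fs -83.81767 res 0.00011790601
pl 6.2381577 res 5.3780084e-05
ps -83.865555 res 5.7687885e-06
pr 6.245326 res 5.4701595e-05
fence corner [0.6128 0.267 ] plate corner [0.6127 0.267 ] gap x,y 7.618027020728498e-05 -1.9894019816259327e-05
plate width 0.0698598
```

View pics/w7.png

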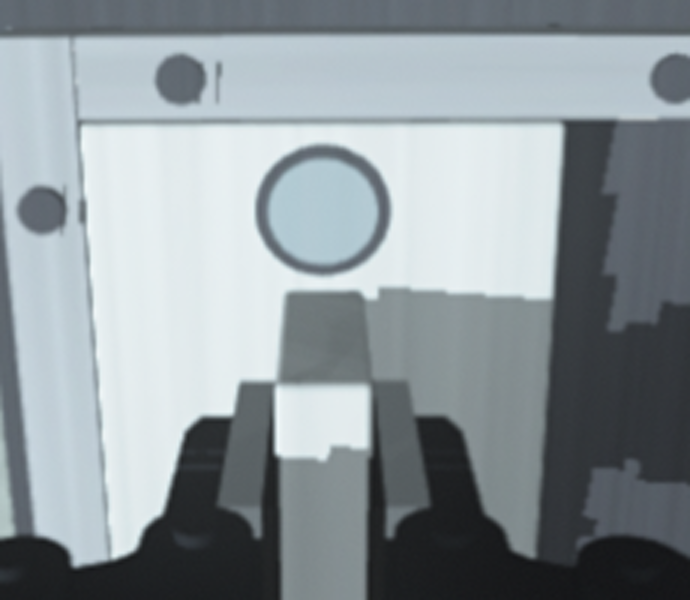

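Call:
send_rows([
  [[-0.0034,-0.0006,-0.0034],0],
  [[-0.004,-0.0006,-0.0042],0],
  [[-0.004,-0.0006,-0.0042],0],
  [[-0.004,-0.0006,-0.0042],0],
  [[-0.004,-0.0006,-0.0042],0],
])

```text
time: 12.35
eef_pos: [0.5707, 0.2279, 0.0724]
ee_rot: [[-0.994, -0.013, 0.108], [-0.108, -0.012, -0.994], [0.015, -1.0, 0.011]]
force: [-7.3, -6.0, 7.3]
opening: 0.126
```

```bash
python3 st.py
```

```text
12.35 [0.5707 0.2279 0.0724] [[-0.994, -0.0133, 0.1082], [-0.1081, -0.0121, -0.9941], [0.0145, -0.9998, 0.0106]] yaw 6.2137120219044135
gapx 0.000406911845920975 gapy -0.0015645243967297023 F [-7.2511 -5.9842  7.2764] F stage -7.863963774326191 -5.152323771935571 T [-1.2215  1.1989  0.1025] open 0.12559508561313626
```

```bash
python3 shot.py w8; cat > pl.py <<'E'
from h import *
def plane(fn,bs):
    z=np.load(fn);K=z['K'];R,_=cv2.Rodrigues(z['rvec']);d=z['d'];Q=[]
    for (u0,v0,u1,v1) in bs:
        u,v=np.meshgrid(np.arange(u0,u1),np.arange(v0,v1));q=np.c_[u.ravel(),v.ravel()]
        p=cv2.undistortPoints(q.astype(float).reshape(-1,1,2),K,z['distortion']).reshape(-1,2)
        dd=d[q[:,1],q[:,0]];ok=dd>0
        Q.append(((np.c_[p,np.ones(len(p))]*dd[:,None]-z['tvec'])@R)[ok])
    Q=np.vstack(Q);A=np.c_[Q[:,:2]-Q[:,:2].mean(0),np.ones(len(Q))]
    c,*_=np.linalg.lstsq(A,Q[:,2],rcond=None);r=Q[:,2]-A@c;k=np.abs(r)<3*r.std()
    c,*_=np.linalg.lstsq(A[k],Q[k,2],rcond=None)
    print(fn,'slope x,y deg',np.degrees(c[:2]),'z',c[2])
E
python3 - <<'E'
from pl import *
P=[(204,176,250,260),(205,173,350,178),(305,180,350,225)]
for f in ['w3','w5','w6','w7','w8']: plane(f'pics/{f}.npz',P)
for f in ['w5','w6','w7','w8']: plane(f'pics/{f}.npz',[(240,143,380,163),(172,200,183,290)])
for f in ['w5','w6','w7','w8']:
    z=np.load(f'pics/{f}.npz');R,_=cv2.Rodrigues(z['rvec']); print(z['pos'],R[2],z['rot'][2])
E
```

```text
pics/w3.npz slope x,y deg [ 0.4348 -0.01  ] z 0.12424914178158496
pics/w5.npz slope x,y deg [ 0.2524 -0.1363] z 0.043158722480239664
pics/w6.npz slope x,y deg [ 0.2664 -0.1936] z 0.0431643433909872
pics/w7.npz slope x,y deg [ 0.1422 -0.2895] z 0.0432198675542488
pics/w8.npz slope x,y deg [-0.0623 -0.4369] z 0.04326257445676464
pics/w5.npz slope x,y deg [0.3742 0.2227] z 0.043110484696767926
pics/w6.npz slope x,y deg [7.1214 2.0262] z 0.04220157190332083
pics/w7.npz slope x,y deg [7.2281 2.1321] z 0.04220801822570721
pics/w8.npz slope x,y deg [7.2827 2.1427] z 0.04217574872430303
[0.5695 0.224  0.0721] [-0.2951 -0.0373 -0.9547] [ 0.0051 -1.      0.0062]
[0.5705 0.2277 0.0722] [-0.2964 -0.0385 -0.9543] [ 0.0066 -1.      0.0067]
[0.5706 0.2278 0.0723] [-0.2994 -0.0402 -0.9533] [ 0.0098 -0.9999  0.0082]
[0.5707 0.2279 0.0724] [-0.3036 -0.0426 -0.9519] [ 0.0145 -0.9998  0.0106]
```

The push has tilted the tool slightly, and the plate is tilting with it by about 0.4°. I'll release so the plate drops flat in the corner, regrip, and then push once.

Call:
send_rows([
  [[0,0,0],0],
  [[0,0,0],0],
])

```text
time: 12.6
eef_pos: [0.5707, 0.2279, 0.0725]
ee_rot: [[-0.994, -0.013, 0.108], [-0.108, -0.012, -0.994], [0.015, -1.0, 0.011]]
force: [-2.0, -3.3, 3.2]
opening: 0.128
```

Call:
send_rows([
  [[0,0,0],0],
  [[0,0,0],0],
  [[0,0,0],0],
  [[0,0,0],0],
], jaw=-0.5)

```text
time: 13.0
eef_pos: [0.5708, 0.2283, 0.0724]
ee_rot: [[-0.994, -0.013, 0.109], [-0.109, -0.012, -0.994], [0.014, -1.0, 0.01]]
force: [0.3, -0.2, 0.3]
opening: 0.252
```

```bash
python3 st.py; python3 shot.py w9;python3 - <<'E'
from pl import *
plane('pics/w9.npz',[(204,176,235,260),(205,173,350,178),(320,180,350,225)])
E
```

```text
13.0 [0.5708 0.2283 0.0724] [[-0.994, -0.0131, 0.1087], [-0.1085, -0.0118, -0.994], [0.0143, -0.9998, 0.0103]] yaw 6.23794333173619
gapx 0.0003565158677026545 gapy -0.0019551379837790747 F [ 0.3107 -0.1785  0.2936] F stage 0.2892819282984665 -0.21151071984456757 T [-0.0119  0.0035 -0.0615] open 0.25184312828031913
pics/w9.npz slope x,y deg [ 0.2739 -0.0054] z 0.04309257160314537
```

View pics/w9.png

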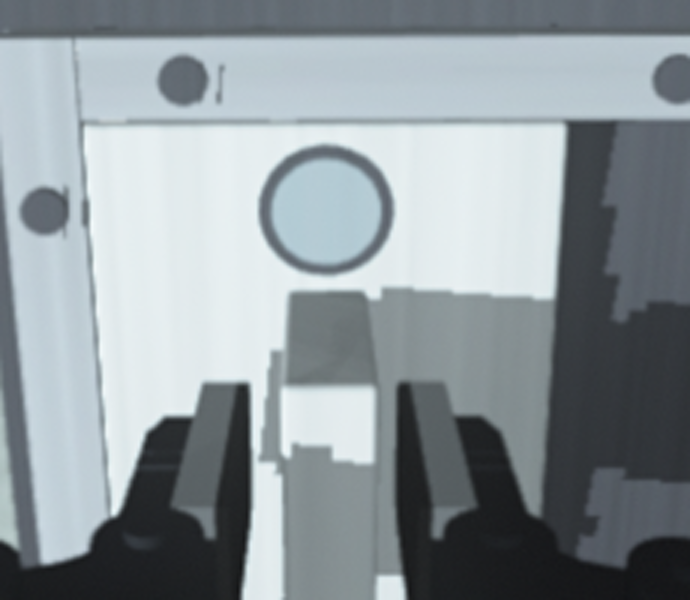

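Call:
send_rows([
  [[0,0,0.0016],0],
  [[0,0,0.0016],0],
  [[0,0,0.0016],0],
  [[0,0,0.0016],0],
  [[0,0,0.0016],0],
  [[0,0,0.0016],0],
], jaw=-1, grip_force=50)

```text
time: 13.65
eef_pos: [0.571, 0.2276, 0.0727]
ee_rot: [[-0.994, -0.013, 0.109], [-0.108, -0.011, -0.994], [0.014, -1.0, 0.01]]
force: [-0.9, 0.4, 3.3]
opening: 0.133
```

```bash
python3 st.py; python3 shot.py w10;python3 - <<'E'
from pl import *
plane('pics/w10.npz',[(204,176,235,260),(205,173,350,178),(320,180,350,225)])
E
```

```text
13.65 [0.571  0.2276 0.0727] [[-0.994, -0.0129, 0.1086], [-0.1084, -0.0114, -0.994], [0.014, -0.9999, 0.01]] yaw 6.23275399302517
gapx 0.0002169007528101466 gapy -0.0012295160928264617 F [-0.9309  0.3953  3.3359] F stage -0.8818761869699292 0.49505015304324834 T [0.3138 0.1234 0.0086] open 0.13302532707148151
pics/w10.npz slope x,y deg [ 0.2424 -0.2399] z 0.04319663196985599
```

Call:
send_rows([
  [[0,0.002,0],0],
  [[0,0.003,0],0],
  [[0,0.003,0],0],
  [[0,0.003,0],0],
])

```text
time: 14.1
eef_pos: [0.571, 0.2274, 0.0725]
ee_rot: [[-0.994, -0.013, 0.108], [-0.108, -0.011, -0.994], [0.014, -1.0, 0.009]]
force: [-4.0, -0.7, 10.8]
opening: 0.129
```

Call:
send_rows([
  [[0,0.003,0],0],
  [[0,0.003,0],0],
  [[0,0.003,0],0],
])

```text
time: 14.4
eef_pos: [0.571, 0.2274, 0.0725]
ee_rot: [[-0.994, -0.014, 0.108], [-0.108, -0.01, -0.994], [0.015, -1.0, 0.008]]
force: [-5.0, 0.4, 12.0]
opening: 0.131
```

```bash
python3 st.py; python3 shot.py w11;python3 - <<'E'
from pl import *
plane('pics/w11.npz',[(204,176,235,260),(205,173,350,178),(320,180,350,225)])
E
```

```text
14.4 [0.571  0.2274 0.0725] [[-0.9941, -0.0137, 0.108], [-0.1079, -0.0098, -0.9941], [0.0147, -0.9999, 0.0083]] yaw 6.201490366247967
gapx 0.00018133805808766973 gapy -0.0010539755011811647 F [-4.9552  0.376  12.0342] F stage -4.883984802587348 0.9174678494612905 T [0.1344 0.9108 0.0249] open 0.13081213621566595
pics/w11.npz slope x,y deg [0.3725 0.0198] z 0.043103321526423086
```

Call:
send_rows([
  [[-0.001,0.0005,-0.002],0],
  [[-0.002,0.0005,-0.0032],0],
  [[-0.002,0.0005,-0.0032],0],
  [[-0.002,0.0005,-0.0032],0],
  [[-0.002,0.0005,-0.0032],0],
])

```text
time: 14.95
eef_pos: [0.5712, 0.2277, 0.0726]
ee_rot: [[-0.994, -0.016, 0.107], [-0.107, -0.011, -0.994], [0.017, -1.0, 0.01]]
force: [-5.1, -3.1, 7.6]
opening: 0.13
```

```bash
python3 st.py; python3 shot.py w12;python3 - <<'E'
from pl import *
plane('pics/w12.npz',[(204,176,235,260),(205,173,350,178),(320,180,350,225)])
from gap import gap
gap('pics/w12.npz',{'fl':((80,125),(108,550),1.5),'fs':((85,121),(680,121),1.5),'pl':((80,122),(108,550),1.5),'ps':((85,122),(560,122),1.5),'pr':((563,125),(553,290),1.8)})
E
python3 st.py
```

```text
14.95 [0.5712 0.2277 0.0726] [[-0.9941, -0.0159, 0.1075], [-0.1073, -0.0114, -0.9942], [0.017, -0.9998, 0.0096]] yaw 6.1699694329340815
gapx -2.9245004333933178e-05 gapy -0.0013288462693113873 F [-5.0584 -3.0658  7.6403] F stage -5.36429364635799 -2.492250561401249 T [-0.479   0.9796  0.0923] open 0.13035425626561786
pics/w12.npz slope x,y deg [ 0.2453 -0.1577] z 0.043146934482383666
fl 6.192796 res 5.5247194e-05
fs -83.92799 res 8.834786e-05
pl 6.1658587 res 5.4678505e-05
ps -83.95439 res 8.70088e-06
pr 6.1774707 res 6.4827014e-05
fence corner [0.6132 0.267 ] plate corner [0.6131 0.2669] gap x,y 7.939305258806154e-05 4.0167823480821845e-05
plate width 0.06981853
15.0 [0.5712 0.2277 0.0726] [[-0.9941, -0.0159, 0.1074], [-0.1072, -0.0114, -0.9942], [0.017, -0.9998, 0.0096]] yaw 6.166347785887822
gapx -2.585638000245083e-05 gapy -0.0013131530078374781 F [-4.389  -3.2161  9.4045] F stage -4.71538099803667 -2.7150698067628745 T [-0.4581  0.9068  0.0681] open 0.13009618673880796
```

View pics/w12.png

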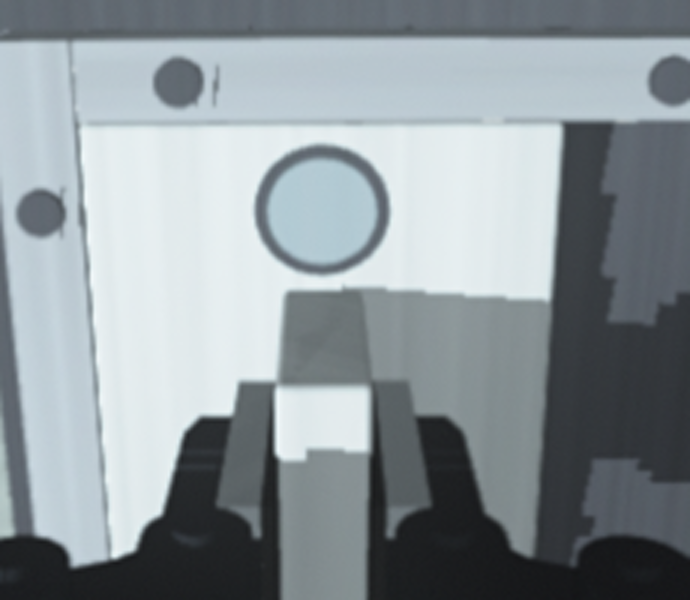

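The seating is good, but the push along Y is only about 2.6 N, which friction could be taking up. I'll raise that push and ease the down-force.

Call:
send_rows([
  [[-0.002,0,-0.003],0],
  [[-0.0024,0,-0.005],0],
  [[-0.0024,0,-0.0055],0],
  [[-0.0024,0,-0.0055],0],
  [[-0.0024,0,-0.0055],0],
  [[-0.0024,0,-0.0055],0],
])

```text
time: 15.6
eef_pos: [0.5713, 0.2279, 0.0727]
ee_rot: [[-0.994, -0.019, 0.106], [-0.106, -0.015, -0.994], [0.02, -1.0, 0.013]]
force: [-5.6, -5.6, 9.2]
opening: 0.131
```

```bash
python3 st.py; python3 shot.py w13;python3 - <<'E'
from pl import *
plane('pics/w13.npz',[(204,176,235,260),(205,173,350,178),(320,180,350,225)])
from gap import gap
gap('pics/w13.npz',{'fl':((80,125),(108,550),1.5),'fs':((85,121),(680,121),1.5),'pl':((80,122),(108,550),1.5),'ps':((85,122),(560,122),1.5),'pr':((563,125),(553,290),1.8)})
E
python3 st.py
```

```text
15.6 [0.5713 0.2279 0.0727] [[-0.9941, -0.0189, 0.1064], [-0.1062, -0.0147, -0.9942], [0.0203, -0.9997, 0.0126]] yaw 6.109896654024084
gapx -9.899637463314098e-05 gapy -0.0015150078087964453 F [-5.5884 -5.5935  9.2491] F stage -6.1684958509297365 -4.946457787758377 T [-0.8233  0.9999  0.148 ] open 0.13135533412447467
pics/w13.npz slope x,y deg [ 0.1707 -0.3664] z 0.04323573105536206
fl 6.148039 res 5.5187866e-05
fs -84.02139 res 0.00010854001
pl 6.157613 res 6.0953465e-05
ps -84.00887 res 1.3526439e-05
pr 6.170534 res 6.7438144e-05
fence corner [0.6133 0.267 ] plate corner [0.6132 0.267 ] gap x,y 0.00010762505433255346 1.4906768555254912e-06
plate width 0.06987911
15.65 [0.5712 0.2279 0.0727] [[-0.9941, -0.0189, 0.1064], [-0.1061, -0.0147, -0.9942], [0.0204, -0.9997, 0.0126]] yaw 6.108884480251035
gapx -8.739848465154354e-05 gapy -0.0015012814487624648 F [-6.1634 -6.0354  8.7529] F stage -6.7884308439571015 -5.322591013175023 T [-0.8641  0.9882  0.2206] open 0.12774411898594748
```

```bash
python3 - <<'E'
from h import *
im,d=bot.get_image('scene');cv2.imwrite('pics/scene9.png',im[:,:,::-1])
E
python3 st.py
```

```text
15.7 [0.5713 0.2279 0.0727] [[-0.9941, -0.0189, 0.1064], [-0.1061, -0.0147, -0.9942], [0.0203, -0.9997, 0.0126]] yaw 6.10813314933624
gapx -0.00011987167993129239 gapy -0.0014798810546729976 F [-5.5623 -6.1344  8.8649] F stage -6.201884382641955 -5.487022053670129 T [-0.8996  1.0225  0.1598] open 0.13035180681381353
```

View pics/scene9.png

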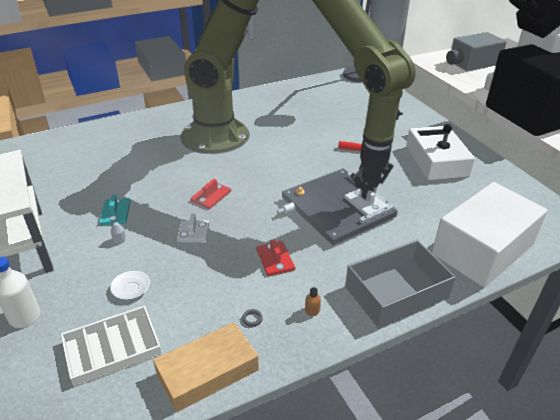

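The carrier is held in the corner near (366,203). The square carrier at (194,230), the nut at (300,190) and the other objects haven't moved. Forces are steady, so I'm handing in.

```bash
python3 - <<'E'
from bench import bot
print(bot.hand_in())
E
```

```text
the job is handed in; nothing more can be done
None
```

I gripped the oblong carrier by its rib, lifted it onto the stage and pushed it into the corner. I handed in at 15.7 s with the gripper still holding it there.

- **Seating:** the last wrist picture shows gaps of about 0.1 mm to the short fence and 0.0 mm to the long fence. The long side is parallel to the long fence to within about 0.02°.
- **Push:** the wrist force was steady at about 6.2 N towards the short fence and 5.5 N towards the long fence. I can't measure the force on each fence directly. Friction on the stage takes some of the push, so I estimate at least 3 N on each. The highest sideways push I read was about 8 N.
- **Flatness (the weakest check):** the first push tilted the carrier about 0.4°, so I released it in the corner, regripped and pressed it level. The final push tilted it back to about 0.37°, which lifts the edge away from the long fence by under 0.5 mm. About 9 N of upward force on the tool shows it is still pressed onto the stage.
- **Calibration:** the top camera put the corner about 4 mm from where the wrist camera did. I used the wrist camera, and the contact agreed with it to within about 1.5 mm.
- **Surroundings:** in the last scene picture the square carrier, the nut and the other objects are where they started.

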